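# Make up two microwave test kits from the stock

## Task

Make up the two test kits from the parts standing on the mat. The blue tray gets the silver filter in its long pocket and the red-capped load in its white-floored pocket; the yellow tray gets the black-finned amplifier in its long pocket, the green-capped load in its white-floored pocket and the round finned attenuator in its black-floored pocket. Set every part down upright on the pocket's floor without dropping it in, let go of it, and leave the blue coupler and the blue-capped load where they stand.

Things in the scene. Friction and masses are not known exactly. Their poses are not given: they have to be found in the camera images.
- tray_blue: Blue kit tray, fixed, 132 x 130 mm, yaw within 0.4. Origin: centre of underside, z=0.003 (on a mat). Floor 3 mm above origin; walls 4 mm thick, tops 15 mm above origin. Pockets in its own frame: long one between black foam ends, centre x 0 y +30, 100 (x) by 62 (y) mm; white-floored, centre x +32 y -33; black-floored, centre x -32 y -33, both 60 by 56 mm
- tray_yellow: Yellow kit tray, fixed, 132 x 130 mm, yaw within 0.4. Origin: centre of underside, z=0.003 (on a mat). Floor 3 mm above origin; walls 4 mm thick, tops 15 mm above origin. Pockets in its own frame: long one between black foam ends, centre x 0 y +30, 100 (x) by 62 (y) mm; white-floored, centre x +32 y -33; black-floored, centre x -32 y -33, both 60 by 56 mm
- filter: filter: bare silver aluminium block, 60 long x 30 wide x 36 mm high, about 160 g, two rows of small brass tuning screws (2.5 mm high) on top, with brass connectors on its two x ends (78 mm over them); origin at the centre of its underside, x along the length, y across the width, z up. Stands on the mat (origin z = 0.003), any yaw. Stock (seven parts, tape roll, 40 mm jar) 90 mm or more apart
- amplifier: amplifier: copper-coloured block with black heat-sink fins running along its whole top, 60 long x 40 wide x 38 mm high in all, about 150 g, with brass connectors on its two x ends (78 mm over them); origin at the centre of its underside, x along the length, y across the width, z up. Stands on the mat (origin z = 0.003), any yaw
- coupler: directional coupler, not wanted today: blue painted block, 60 long x 26 wide x 34 mm high, about 140 g, a third connector sticking out 8 mm on its +y side, with brass connectors on its two x ends (78 mm over them); origin at the centre of its underside, x along the length, y across the width, z up. Stands on the mat (origin z = 0.003), any yaw
- load_red: load (termination): upright steel cylinder, 26 mm diameter and 30 mm high, with a red cap of 28 mm diameter and 12 mm height on top, 42 mm high in all, about 90 g; origin at the centre of its underside, z axis up (stands on the 3 mm mat, origin z = 0.003). Wanted for the blue tray
- load_green: load (termination): upright steel cylinder, 26 mm diameter and 30 mm high, with a green cap of 28 mm diameter and 12 mm height on top, 42 mm high in all, about 90 g; origin at the centre of its underside, z axis up (stands on the 3 mm mat, origin z = 0.003). Wanted for the yellow tray
- load_blue: load (termination): upright steel cylinder, 26 mm diameter and 30 mm high, with a blue cap of 28 mm diameter and 12 mm height on top, 42 mm high in all, about 90 g; origin at the centre of its underside, z axis up (stands on the 3 mm mat, origin z = 0.003). Not wanted today
- attenuator: attenuator: upright stack of round black cooling fins, 34 mm diameter and 36 mm high, with a thin brass connector (10 mm diameter, 8 mm high) on top, 44 mm high in all, about 100 g; origin at the centre of its underside, z axis up (stands on the 3 mm mat, origin z = 0.003)
There are look-alikes about, which are no part of the job. Leave any turquoise look-alike of the amplifier alone.

How it is judged:
By the outcome, as a careful person would: the job done as asked, in the order asked, and still so for the second after the job is handed in, with the robot touching nothing.
It also fails if it takes over 118 s, if anything falls off the work surface, if the arm or the gripper's body presses on something with over 40 N, if the wrist force passes 120 N, or if a joint passes its speed limit or range.

## Robot

A 7-joint arm with a two-finger parallel gripper is mounted at the origin on the work surface. World frame = base frame: x ahead of the robot, y to its left, z up, the work surface at z = 0. Lengths are in m, angles in rad, forces in N, time in s.
With the tool pointing down it reaches from about 0.4 to 0.85 m from the base axis. Payload 6.9 kg.
Tool frame: the origin (TCP) lies midway between the tips of the shut fingers; the grasp point (between the pads) lies behind it (env.tcp_to_grasp is the x of the grasp point in the tool frame, in m); x points along the fingers, z is the direction in which the jaws open and shut, and the axes are right-handed (so a half turn about x gives the same grasp; the last joint's range is limited). The gripper opens to 85 mm and grips with 20 to 120 N. Pads are 22 mm wide; open, the fingers measure 114 mm over their backs; the gripper's body (76 mm by 85 mm) begins 54 mm behind the grasp point. The pads swing forward as they close: fully open they stand 13 mm farther back than shut.
Start: joints at [1.319, 0.507, -0.238, 1.5, 0.126, 1.149, -0.155], TCP at [0.218, -0.586, 0.231] pointing down, gripper open.
Joint ranges: [-3.08, 3.08], [-0.24, 2.05], [-1.43, 1.35], [0, 2.5], [-1.52, 4.66], [0.17, 1.96], [-2.89, 2.89]. Speed limits (rad/s): [2.39, 2.39, 3.14, 3.14, 3.14, 3.14, 3.14].

## Interface

Orientations are given as a unit quaternion [x, y, z, w].
In Python, from plant import env, read_camera, get_calibration gives the robot as it stands.
- The arm moves only by the shell command python3 -m inch 'ROWS' [FORCE]. ROWS is a JSON object of lists of equal length, an entry for each row: "translation": the shift along the tool's x, y, z in m, a list of three; "turn": the turn about the tool's x in rad; "gripper": the gripper command: -1 is fully open, 1 is shut, values between are in proportion. A call has 1 to 20 rows; each row shifts and turns the commanded pose from where the row before left it, along the tool's axes as they then stand; what a row does not reach is not made up. A row lasts 1/8 s, in which the tool goes at most 62.5 mm and 10.7 degrees, less where a joint would pass 70% of its speed; a pose out of reach is approached as far as the arm can. A call is refused whole if a number of a shift passes 0.0625 or a number of a turn 0.188, either way. A call with a gripper value outside its range is refused whole. The fingers move at their own pace and stop on an object; FORCE is the grip in N (left out, the last holds). Time passes only in rows, so rows that do not move let the fingers close. It gives the time, the measured TCP pose, the force and the opening at its end, in the units of the state.
- env.read_state(): the state, without advancing time (a new reading comes with each control period).
- read_camera(name): name is "side" or "top"; returns the picture (480x640x3 uint8, red, green, blue); there is no depth.
- get_calibration(name): a dict with "fovy" (degrees; the focal length in pixels is half the picture's height over the tangent of half this angle, whatever the lens; pixels are square), "cx", "cy" (the principal point, pixels), "dist" ([k1, k2, p1, p2, k3] as OpenCV has them; the pictures are not rectified), "eye" and "attitude" of the camera in the world. Camera axes: x right, y down, z forward; pixel columns grow to the right and rows downward; lengths in m; the calibration is good to about 2 mm. A picture is of the moment at which its call begins. get_calibration takes no time and is no camera call.
- env.close_job(): hands the job in, once; it reports no verdict.
The state is a dict: "clock": time; "joint_positions": joint angles; "dq": joint speeds; "joint_efforts": joint torques, N m; "tool_pos": TCP position; "eef_rot": TCP orientation; "force": force on the tool from outside, world axes, zero at the start; "torque": the same for the moment, N m; "finger_gap": finger opening in m.
Only numpy, scipy, OpenCV 4.12 (cv2) and the standard library are available. Lean on these libraries where they do the work, as an engineer would, in place of code of your own. Each camera call takes 0.05 s, during which the arm holds its last target.

## Working session

There is one attempt and no reset: what is moved stays moved. The work goes in short steps, Python scripts to look and compute and a shell command to move; the robot and the scene stay as the last step left them, time stands still between calls to the robot, and variables do not carry over. Pictures are saved under pics/ and viewed, and the job is handed in when it is done.

```bash
ls; mkdir -p pics; python3 - <<'E'
from plant import env, read_camera, get_calibration
import cv2
for n in ("top","side"):
    print(n,get_calibration(n))
    im=read_camera(n); cv2.imwrite(f"pics/{n}0.png",im[:,:,::-1])
print(env.read_state(), env.tcp_to_grasp)
E
```

```text
pics
top {'fovy': 53.79860912152112, 'cx': 320.21503188801967, 'cy': 234.7021573023502, 'dist': array([-0.10664422,  0.        ,  0.        ,  0.        ,  0.        ]), 'eye': array([0.41611247, 0.01859734, 0.9640015 ]), 'attitude': array([-0.64490818,  0.75741487, -0.07757787,  0.06631622])}
side {'fovy': 54.43349343539508, 'cx': 320.0163279702143, 'cy': 232.1060410206224, 'dist': array([-0.07360131,  0.        ,  0.        ,  0.        ,  0.        ]), 'eye': array([0.43805286, 0.62656279, 0.64990994]), 'attitude': array([-0.10606329,  0.91181252, -0.3938775 ,  0.04700028])}
{'clock': 0.1, 'joint_positions': array([ 1.31945352,  0.50825815, -0.23750649,  1.50101901,  0.12569661,
        1.14890852, -0.15483035]), 'dq': array([-0.00099402, -0.00264856, -0.00048568, -0.00240455,  0.00166092,
       -0.00157626,  0.00128833]), 'joint_efforts': array([-4.60223673e-03, -6.21828532e+01, -2.19462857e+00, -2.50200588e+01,
        1.24657131e-02,  7.84947246e-03, -1.27028696e-05]), 'tool_pos': array([ 0.21808675, -0.58523946,  0.2305178 ]), 'eef_rot': array([ 0.40364992,  0.58126578, -0.40302389,  0.58031766]), 'force': array([ 0.4568009 ,  0.22960537, -0.07362391]), 'torque': array([-0.01183437,  0.01540341,  0.02724638]), 'finger_gap': 0.085259904979884} -0.0187
```

View pics/top0.png

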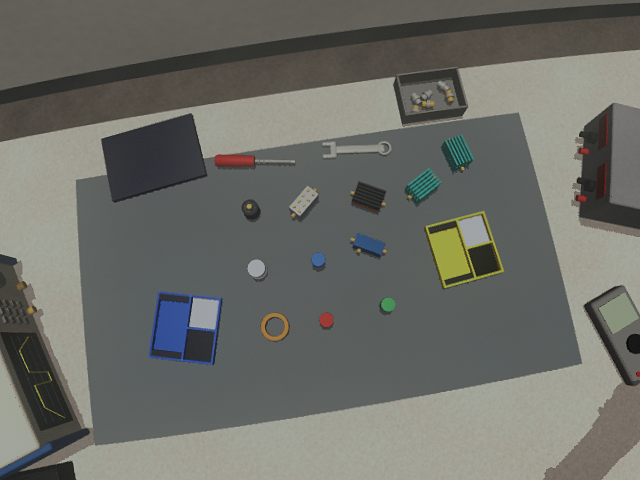

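View pics/side0.png

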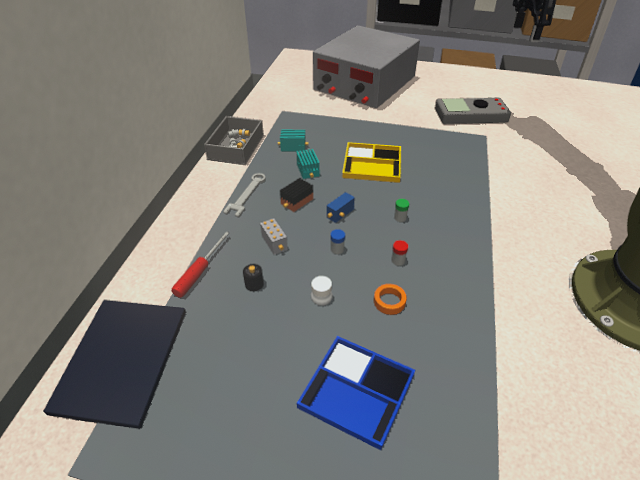

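The top view shows the blue tray at (186,328), yellow tray at (464,250), filter (304,202), amplifier (369,196), attenuator (250,208), red load (326,320), green load (388,305), coupler (369,244), blue load (318,260), plus a white jar, tape and two turquoise look-alikes. The side view agrees.

```bash
cat > h.py <<'E'
import numpy as np, cv2
from scipy.spatial.transform import Rotation as R
from plant import env, read_camera, get_calibration
def K(c):
    f=240/np.tan(np.radians(c["fovy"])/2); return np.array([[f,0,c["cx"]],[0,f,c["cy"]],[0,0,1.]])
def ray(n,px):
    c=get_calibration(n)
    u=cv2.undistortPoints(np.array(px,float).reshape(-1,1,2),K(c),c["dist"]).reshape(-1,2)
    return c["eye"], R.from_quat(c["attitude"]).apply(np.c_[u,np.ones(len(u))])
def plane(n,px,z):
    e,d=ray(n,px); return e+d*((z-e[2])/d[:,2])[:,None]
def proj(n,P):
    c=get_calibration(n); r=R.from_quat(c["attitude"]).inv()
    rv=r.as_rotvec(); t=-r.apply(c["eye"])
    return cv2.projectPoints(np.array(P,float).reshape(-1,1,3),rv,t,K(c),c["dist"])[0].reshape(-1,2)
def tri(p,q):
    e1,d1=ray("top",[p]);e2,d2=ray("side",[q]);A=np.c_[d1[0],-d2[0]]
    s=np.linalg.lstsq(A,e2-e1,rcond=None)[0]; a=e1+s[0]*d1[0]; b=e2+s[1]*d2[0]
    return (a+b)/2,np.linalg.norm(a-b)
def blobs(n,im,lo,hi,mn=30):
    h=cv2.cvtColor(im,cv2.COLOR_RGB2HSV); m=cv2.inRange(h,lo,hi)
    k,l,s,c=cv2.connectedComponentsWithStats(m)
    return [(s[i][4],c[i].round(1),s[i][:4],l==i) for i in range(1,k) if s[i][4]>=mn]
E
python3 - <<'E'
from h import *
for n in ("top","side"):
    im=cv2.imread(f"pics/{n}0.png")[:,:,::-1].copy()
    h=cv2.cvtColor(im,cv2.COLOR_RGB2HSV)
    for nm,lo,hi in [("red",(0,150,90),(8,255,255)),("redb",(172,150,90),(180,255,255)),("green",(50,120,60),(75,255,255)),("blue",(100,120,60),(125,255,255)),("yellow",(24,150,90),(34,255,255)),("white",(0,0,170),(180,40,255)),("turq",(78,100,50),(95,255,255)),("black",(0,0,0),(180,255,45))]:
        for b in blobs(n,im,lo,hi,25):
            if b[0]<8000: print(n,nm,b[0],b[1],b[2])
im=cv2.imread("pics/top0.png")
for (a,b,c,d,nm) in [(130,270,270,390,'A'),(280,160,480,300,'B')]:pass
A=cv2.resize(im[170:230,230:400],None,fx=4.6,fy=4.6,interpolation=cv2.INTER_CUBIC)
B1=cv2.resize(im[285:370,145:225],(376,400),interpolation=cv2.INTER_CUBIC);B2=cv2.resize(im[205:290,425:505],(376,400),interpolation=cv2.INTER_CUBIC)
cv2.imwrite("pics/a.png",A);cv2.imwrite("pics/b.png",np.hstack([B1,B2]))
s=cv2.imread("pics/side0.png")
cv2.imwrite("pics/c.png",cv2.resize(s[165:300,220:420],None,fx=4,fy=4,interpolation=cv2.INTER_CUBIC))
E
```

```text
top red 40 [584.2 150.7] [580 148   9   6]
top red 359 [233.5 159.5] [215 155  39  10]
top red 37 [604.8 179.3] [604 163   3  32]
top red 47 [581.5 198. ] [578 195   9   7]
top red 152 [326.  319.5] [320 313  13  14]
top green 151 [387.4 304.2] [381 298  14  14]
top blue 370 [368.8 243.7] [353 234  32  21]
top blue 152 [317.6 259.3] [311 253  14  14]
top blue 2283 [176.3 327. ] [149 291  73  74]
top blue 336 [ 25.7 459. ] [  0 443  52  33]
top yellow 1830 [455.5 253.2] [426 212  77  76]
top white 41 [480.1 239.2] [467 226  22  21]
top turq 506 [458.7 151.5] [445 135  29  36]
top turq 615 [422.2 185.5] [405 168  37  36]
top black 548 [35. 88.] [ 0 74 85 30]
top black 62 [590.3 138.5] [586 132  11  12]
top black 313 [592.8 183.9] [577 162  28  37]
top black 187 [159.6 187.8] [114 174  93  28]
top black 111 [371.  189.4] [357 183  28  14]
top black 53 [369.7 194.4] [356 189  27  11]
top black 28 [606.7 196.8] [604 189   5  14]
top black 55 [367.9 197.3] [355 192  27  11]
top black 57 [366.7 200.5] [353 195  28  11]
top black 71 [365.5 204.1] [352 199  28  11]
top black 71 [253.2 214.8] 
[... 1133 characters left out ...]
ide black 1357 [409.9  11.8] [377   0  65  26]
side black 901 [534.   13.4] [513   0  43  40]
side black 28 [502.1  64.9] [500  59   5  11]
side black 63 [359.3  87.5] [355  83   9  10]
side black 93 [480.4 103.4] [474 100  14   8]
side black 177 [386.3 153.6] [375 149  24  10]
side black 48 [348.1 163.9] [346 157   5  14]
side black 54 [395.8 167.5] [394 161   5  14]
side black 492 [296.3 191. ] [281 179  32  26]
side black 1573 [628.7 251. ] [605 188  35 107]
side black 245 [253.7 282.2] [244 268  19  23]
side black 120 [582.4 304.6] [572 277  30  53]
side black 579 [130.3 393.1] [ 44 310 141 119]
side black 1061 [386.  379.5] [363 360  46  41]
side black 39 [316.6 390.8] [308 375  19  30]
```

```bash
python3 - <<'E'
from h import *
print(R.from_quat(env.read_state()["eef_rot"]).as_matrix().round(3))
E
```

```text
[[-0.001  0.937  0.349]
 [ 0.001  0.349 -0.937]
 [-1.    -0.    -0.002]]
```

View pics/a.png

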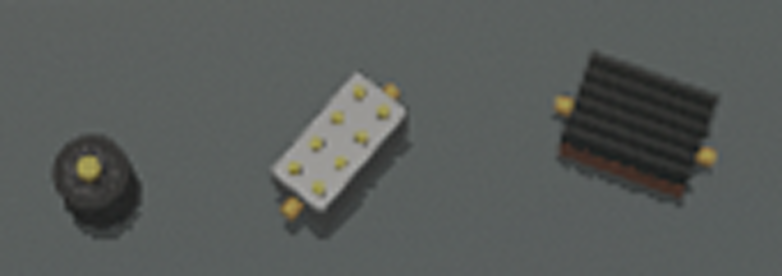

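View pics/b.png

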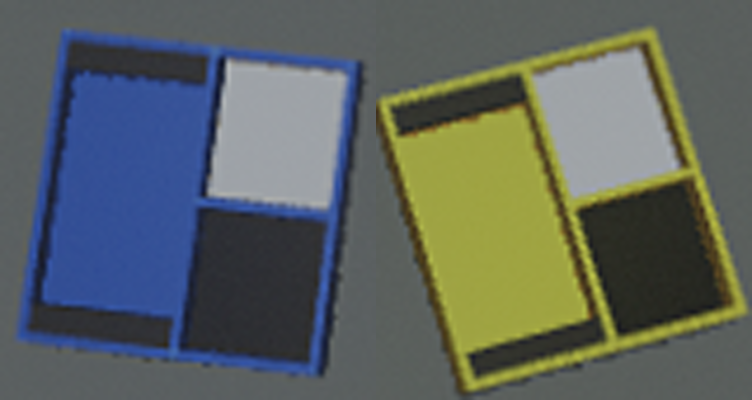

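View pics/c.png

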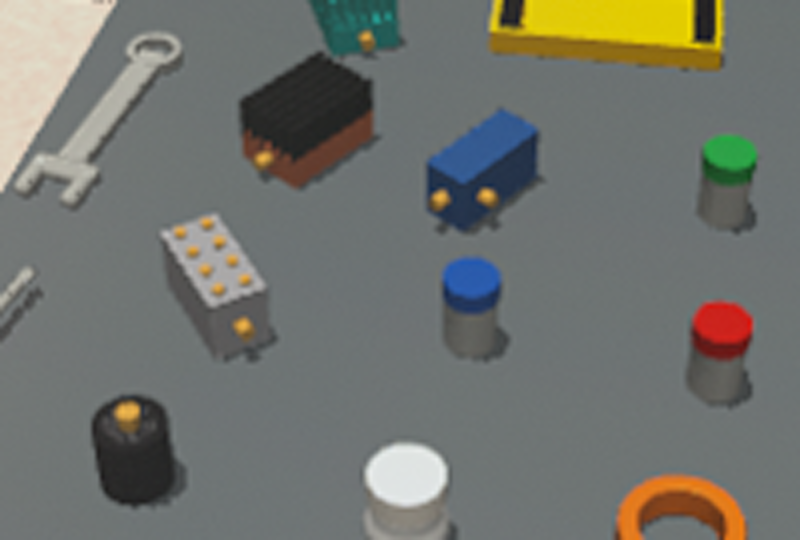

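The crops show the corners of the filter and amplifier tops and the tray rims clearly; now I turn them into positions.

```bash
python3 - <<'E'
from h import *
def crop(p,s,o): return (np.array(p,float)+.5)/s-.5+np.array(o)
A=lambda p:crop(p,4.6,(230,170))
s=np.array([4.7,400/85])
B1=lambda p:crop(p,s,(145,285)); B2=lambda p:crop(p,s,(425,205))
def quad(nm,px,z):
    w=plane("top",px,z)[:,:2]; c=w.mean(0)
    print(nm,"c",c.round(4),"edges",[np.linalg.norm(w[i]-w[(i+1)%4]).round(4) for i in range(4)])
    for i in range(4):
        d=w[(i+1)%4]-w[i]; print("   ",np.degrees(np.arctan2(d[1],d[0])).round(1),end="")
    print()
quad("filter",A([(357,72),(407,108),(323,211),(272,172)]),.039)
quad("amp",A([(596,51),(719,97),(682,187),(562,147)]),.041)
quad("blue",B1([(65,30),(362,62),(320,376),(18,340)]),.018)
quad("yel",B2([(4,100),(277,28),(366,312),(86,392)]),.018)
im=cv2.imread("pics/top0.png")[:,:,::-1].copy()
for nm,lo,hi in [("blue",(95,120,60),(130,255,255)),("yel",(18,100,40),(36,255,255))]:
    b=max([b for b in blobs("top",im,lo,hi,1000)],key=lambda b:b[0])
    r=cv2.minAreaRect(np.argwhere(b[3])[:,::-1].astype(np.float32)); quad(nm+" rect",cv2.boxPoints(r),.018)
h=lambda n:None
for nm,p,q in [("red",(326,319.5),(400.2,247.1)),("green",(387.4,304.2),(401.9,204.5)),("lblue",(317.6,259.3),(337.4,235.6))]:
    print(nm,plane("top",[p],.043)[0].round(4),plane("side",[q],.0405)[0].round(4),tri(p,q))
for nm,p,q in [("att brass",A((88,167)),np.array((127,410))/4+(220,165))]:
    print(nm,plane("top",[p],.046)[0].round(4),plane("side",[q],.0445)[0].round(4),tri(p,q))
print("jar,coupler",plane("top",[(257,269),(369,244)],.035)[:,:2].round(3))
print("filter side top corner", plane("side",np.array([(215,214),(268,290),(205,308),(160,236)])/4+(220,165),.039)[:,:2].mean(0))
print("amp side", plane("side",np.array([(320,52),(375,100),(298,129),(240,98)])/4+(220,165),.041)[:,:2].mean(0))
E
```

```text
filter c [0.6817 0.0104] edges [np.float64(0.0278), np.float64(0.0596), np.float64(0.0287), np.float64(0.0591)]
    -136.0    132.8    42.8    -48.1
amp c [ 0.6692 -0.1216] edges [np.float64(0.0582), np.float64(0.0448), np.float64(0.0555), np.float64(0.047)]
    -120.6    147.8    61.8    -28.8
blue c [0.4672 0.283 ] edges [np.float64(0.1305), np.float64(0.1314), np.float64(0.1302), np.float64(0.1315)]
    -104.7    165.0    75.3    -14.9
yel c [ 0.5346 -0.2985] edges [np.float64(0.129), np.float64(0.1309), np.float64(0.1301), np.float64(0.1314)]
    -84.4    -175.5    95.9    4.0
blue rect c [0.4676 0.2841] edges [np.float64(0.134), np.float64(0.1339), np.float64(0.1324), np.float64(0.1311)]
    -13.6    -106.0    165.2    74.7
yel rect c [ 0.5344 -0.2986] edges [np.float64(0.1387), np.float64(0.1363), np.float64(0.1353), np.float64(0.1339)]
    -83.0    -176.8    96.1    4.6
red [0.4385 0.0041 0.043 ] [0.4352 0.0022 0.0405] (array([0.43684817, 0.00412114, 0.04245279]), np.float64(0.0033398306323290205))
green [ 0.4482 -0.1181  0.043 ] [ 0.445  -0.1213  0.0405] (array([ 0.44658411, -0.11800742,  0.04324423]), np.float64(0.0031700252598605137))
lblue [0.5567 0.0015 0.043 ] [ 0.5544 -0.0014  0.0405] (array([0.55523771, 0.00143278, 0.0434417 ]), np.float64(0.002846439176287534))
att brass [0.6855 0.1212 0.046 ] [0.6834 0.1164 0.0445] (array([0.68286834, 0.12059625, 0.04968478]), np.float64(0.0029557914376604263))
jar,coupler [[ 0.558  0.123]
 [ 0.572 -0.105]]
filter side top corner [0.67819476 0.01082703]
amp side [ 0.66666624 -0.1225467 ]
```

```bash
cat > go.py <<'E'
import sys
from h import *
x,y,z,ja=map(float,sys.argv[1:5]); s=env.read_state()
M=R.from_quat(s["eef_rot"]).as_matrix(); d=np.array([x,y,z])-s["tool_pos"]
t=M.T@d; phi=np.degrees(np.arctan2(M[1,2],M[0,2]))
print("clk",s["clock"],"pos",s["tool_pos"].round(4),"jaw",phi.round(1),"gap",s["finger_gap"].round(4),"F",s["force"].round(1),"xaxis",M[:,0].round(3))
print("tool delta mm",(t*1e3).round(1),"dist",np.linalg.norm(t).round(3),"turn",np.radians(phi-ja).round(3),"q",s["joint_positions"].round(2))
E
python3 go.py 0.680 0.0105 0.13 42.4
```

```text
Traceback (most recent call last):
  File "go.py", line 6, in <module>
    print("clk",s["clock"],"pos",s["tool_pos"].round(4),"jaw",phi.round(1),"gap",s["finger_gap"].round(4),"F",s["force"].round(1),"xaxis",M[:,0].round(3))
                                                                                 ^^^^^^^^^^^^^^^^^^^^^
AttributeError: 'float' object has no attribute 'round'
```

```bash
sed -i 's/s\["finger_gap"\].round(4)/round(s["finger_gap"],4)/' go.py
python3 go.py 0.680 0.0105 0.13 42.4
```

```text
clk 0.1 pos [ 0.2181 -0.5852  0.2305] jaw -69.6 gap 0.0853 F [ 0.5  0.2 -0.1] xaxis [-0.001  0.001 -1.   ]
tool delta mm [ 101.1  640.9 -396.7] dist 0.761 turn -1.954 q [ 1.32  0.51 -0.24  1.5   0.13  1.15 -0.15]
```

```bash
python3 -m inch '{"translation":[[0,0.0356,-0.022],[0,0.0356,-0.022],[0,0.0356,-0.022],[0,0.0356,-0.022],[0,0.0356,-0.022],[0,0.0356,-0.022],[0,0.0356,-0.022],[0,0.0356,-0.022],[0,0.0356,-0.022],[0,0.0356,-0.022],[0,0.0356,-0.022],[0,0.0356,-0.022],[0,0.0356,-0.022],[0,0.0356,-0.022],[0,0.0356,-0.022],[0,0.0356,-0.022],[0,0.0356,-0.022],[0,0.0356,-0.022]],"turn":[0,0,0,0,0,0,0,0,0,0,0,0,0,0,0,0,0,0],"gripper":[-1,-1,-1,-1,-1,-1,-1,-1,-1,-1,-1,-1,-1,-1,-1,-1,-1,-1]}' 40
python3 -m inch '{"translation":[[0.0075,0,0],[0.0075,0,0],[0.0075,0,0],[0.0075,0,0],[0.0075,0,0],[0.0075,0,0],[0.0075,0,0],[0.0075,0,0],[0.0075,0,0],[0.0075,0,0],[0.0075,0,0],[0.0075,0,0],[0.01,0,0],[0,0,0]],"turn":[-0.15,-0.15,-0.15,-0.15,-0.15,-0.15,-0.15,-0.15,-0.15,-0.15,-0.15,-0.15,-0.155,0],"gripper":[-1,-1,-1,-1,-1,-1,-1,-1,-1,-1,-1,-1,-1,-1]}'
python3 go.py 0.680 0.0105 0.019 42.4
python3 - <<'E'
from h import *
im=read_camera("side"); cv2.imwrite("pics/s1.png",im[:,:,::-1])
E
```

```text
clock: 2.35
tool_pos: [0.6809, 0.0102, 0.2307]
eef_rot: [0.403, 0.581, -0.404, 0.581]
force: [0.3, -0.8, 0.4]
finger_gap: 0.0855
clock: 4.1
tool_pos: [0.6797, 0.0087, 0.1298]
eef_rot: [-0.255, 0.66, 0.256, 0.658]
force: [-0.1, 0.4, 0.1]
finger_gap: 0.0854
clk 4.1 pos [0.6797 0.0087 0.1298] jaw 42.4 gap 0.0854 F [-0.1  0.4  0.1] xaxis [-0.003  0.    -1.   ]
tool delta mm [110.8   0.9   1.6] dist 0.111 turn -0.0 q [ 0.38  0.78 -0.82  1.47  0.6   1.16  0.2 ]
```

View pics/s1.png

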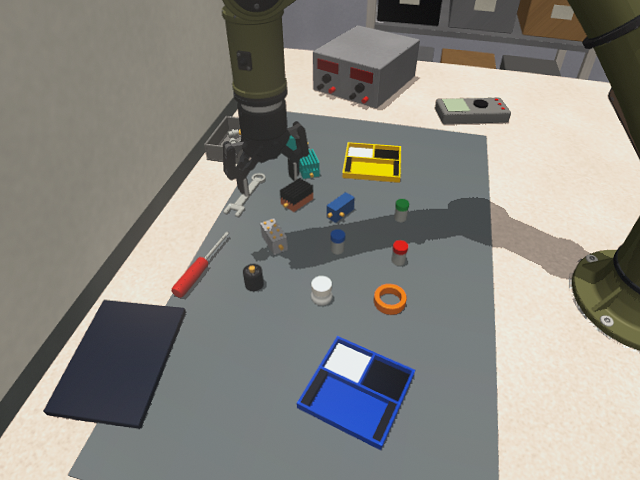

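The gripper stands over the filter at about (268,230) in the side view, jaws across its width. Descending and gripping.

```bash
python3 -m inch '{"translation":[[0.025,0.0009,0.0016],[0.025,0,0],[0.025,0,0],[0.02,0,0],[0.0155,0,0],[0,0,0],[0,0,0],[0,0,0],[0,0,0],[0,0,0],[0,0,0],[0,0,0]],"turn":[0,0,0,0,0,0,0,0,0,0,0,0],"gripper":[-1,-1,-1,-1,-1,-1,1,1,1,1,1,1]}' 40
python3 go.py 0.680 0.0105 0.13 75.2
```

```text
clock: 5.65
tool_pos: [0.6814, 0.0109, 0.0216]
eef_rot: [-0.256, 0.659, 0.256, 0.66]
force: [0.1, 0.4, 5.5]
finger_gap: 0.0288
clk 5.65 pos [0.6814 0.0109 0.0216] jaw 42.4 gap 0.0288 F [0.1 0.4 5.5] xaxis [ 0.001 -0.    -1.   ]
tool delta mm [-108.4    0.5   -1.3] dist 0.108 turn -0.572 q [ 0.35  0.89 -0.75  1.56  0.7   0.97  0.12]
```

```bash
python3 -m inch '{"translation":[[-0.01,0,0],[-0.02,0,0],[-0.025,0,0],[-0.025,0,0],[-0.025,0,0],[0,0,0],[0,0,0]],"turn":[0,0,0,0,0,0,0],"gripper":[1,1,1,1,1,1,1]}'
python3 - <<'E'
from h import *
im=read_camera("side"); cv2.imwrite("pics/s2.png",cv2.resize(im[100:300,180:400,::-1],None,fx=3,fy=3))
E
python3 go.py 0.4737 0.311 0.12 75.2
```

```text
clock: 6.52
tool_pos: [0.6805, 0.0107, 0.1253]
eef_rot: [-0.256, 0.659, 0.256, 0.659]
force: [0.3, 0.2, -1.6]
finger_gap: 0.029
clk 6.575 pos [0.6803 0.0106 0.1248] jaw 42.5 gap 0.0289 F [-1.2 -0.5 -2.3] xaxis [-0.002 -0.    -1.   ]
tool delta mm [  5.  361.1  50.3] dist 0.365 turn -0.571 q [ 0.37  0.79 -0.82  1.47  0.6   1.15  0.19]
```

View pics/s2.png

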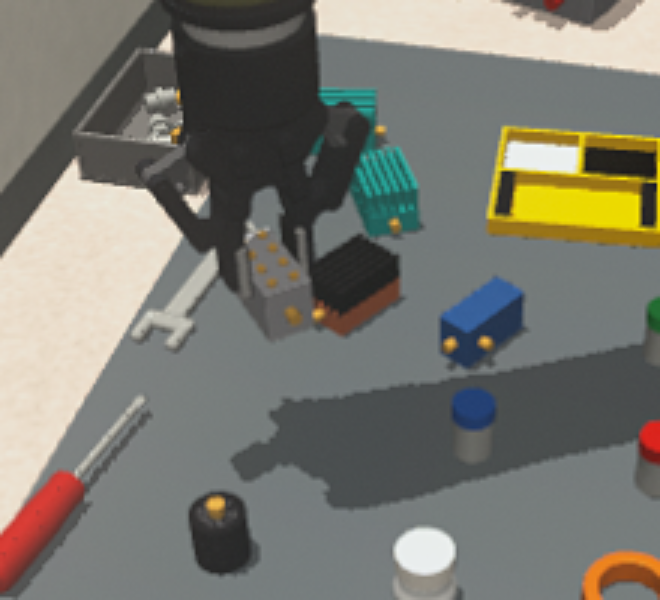

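Filter is held upright between the jaws. Carry it over the blue long pocket.

```bash
python3 -m inch '{"translation":[[0,0.036,0.005],[0,0.036,0.005],[0,0.036,0.005],[0,0.036,0.005],[0,0.036,0.005],[0,0.036,0.005],[0,0.036,0.005],[0,0.036,0.005],[0,0.036,0.005],[0,0.037,0.005],[0,0,0],[0,0,0],[0,0,0],[0,0,0],[0,0,0]],"turn":[0,0,0,0,0,0,0,0,0,0,-0.15,-0.15,-0.15,-0.121,0],"gripper":[1,1,1,1,1,1,1,1,1,1,1,1,1,1,1]}'
python3 - <<'E'
from h import *
im=read_camera("top"); cv2.imwrite("pics/t3.png",cv2.resize(im[220:400,100:300,::-1],None,fx=3,fy=3))
im=read_camera("side"); cv2.imwrite("pics/s3.png",im[:,:,::-1])
E
python3 go.py 0.4737 0.311 0.0246 75.2
```

```text
clock: 8.45
tool_pos: [0.4738, 0.3106, 0.1247]
eef_rot: [-0.431, 0.561, 0.431, 0.56]
force: [-0.2, 0.2, -1.3]
finger_gap: 0.0293
clk 8.55 pos [0.4739 0.3108 0.1251] jaw 75.0 gap 0.0292 F [ 0.1  0.3 -1.5] xaxis [-0.001 -0.    -1.   ]
tool delta mm [100.5   0.2   0.2] dist 0.101 turn -0.003 q [-0.04  0.69 -0.98  1.79  0.66  1.03  0.04]
```

View pics/s3.png

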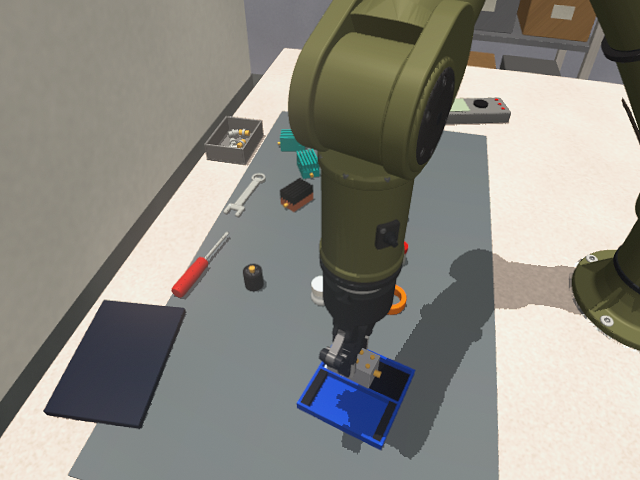

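```bash
python3 -m inch '{"translation":[[0.025,0,0],[0.025,0,0],[0.02,0,0],[0.015,0,0],[0.008,0,0],[0,0,0]],"turn":[0,0,0,0,0,0],"gripper":[1,1,1,1,1,1]}'
python3 - <<'E'
from h import *
im=read_camera("side"); cv2.imwrite("pics/s4.png",cv2.resize(im[260:460,250:450,::-1],None,fx=3,fy=3))
E
python3 go.py 0.4737 0.311 0.0246 75.2
```

```text
clock: 9.3
tool_pos: [0.4741, 0.3111, 0.0325]
eef_rot: [-0.431, 0.56, 0.431, 0.56]
force: [-0.6, -0.5, -2.1]
finger_gap: 0.029
clk 9.35 pos [0.4743 0.3114 0.0331] jaw 75.2 gap 0.0287 F [-0.3 -0.2 -1.5] xaxis [ 0.  0. -1.]
tool delta mm [ 8.5  0.5 -0.5] dist 0.008 turn -0.001 q [-0.1   0.79 -0.87  1.88  0.8   0.87 -0.08]
```

View pics/s4.png

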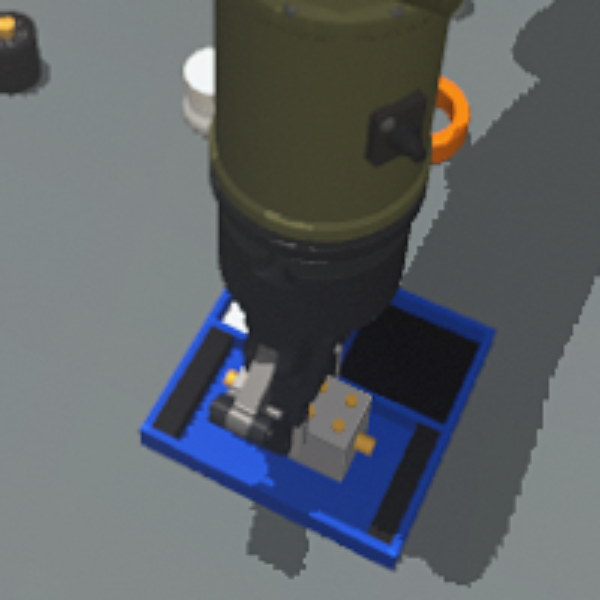

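The filter is inside the long pocket, between the foam ends. Lower in small steps to contact.

```bash
python3 -m inch '{"translation":[[0.003,0,0],[0.002,0,0],[0.0015,0,0],[0,0,0],[0,0,0]],"turn":[0,0,0,0,0],"gripper":[1,1,1,1,1]}'
python3 -m inch '{"translation":[[0.001,0,0],[0,0,0],[0,0,0]],"turn":[0,0,0],"gripper":[1,1,1]}'
```

```text
clock: 9.98
tool_pos: [0.4742, 0.3111, 0.0264]
eef_rot: [-0.431, 0.56, 0.431, 0.56]
force: [0.1, -0.1, -2.5]
finger_gap: 0.0291
clock: 10.35
tool_pos: [0.4742, 0.3111, 0.0253]
eef_rot: [-0.431, 0.56, 0.431, 0.56]
force: [-0.3, 0.1, -1.7]
finger_gap: 0.0289
```

```bash
python3 -m inch '{"translation":[[0.001,0,0],[0,0,0],[0,0,0]],"turn":[0,0,0],"gripper":[1,1,1]}'
python3 -m inch '{"translation":[[0.001,0,0],[0,0,0],[0,0,0]],"turn":[0,0,0],"gripper":[1,1,1]}'
```

```text
clock: 10.72
tool_pos: [0.4742, 0.3112, 0.0246]
eef_rot: [-0.431, 0.56, 0.431, 0.56]
force: [-0.8, -0.5, 3.3]
finger_gap: 0.0291
clock: 11.1
tool_pos: [0.4743, 0.3112, 0.0245]
eef_rot: [-0.432, 0.56, 0.431, 0.561]
force: [-2.9, -2.6, 13.0]
finger_gap: 0.029
```

Contact at exactly the predicted height. Ease off, release, retreat.

```bash
python3 -m inch '{"translation":[[-0.0012,0,0],[0,0,0],[0,0,0],[0,0,0],[-0.01,0,0],[-0.02,0,0],[-0.03,0,0],[-0.03,0,0],[-0.02,0,0],[0,0,0]],"turn":[0,0,0,0,0,0,0,0,0,0],"gripper":[1,0,0,0,0,0,0,0,-0.2,-0.2]}'
python3 go.py 0.437 0.0035 0.12 75.2
```

```text
clock: 12.35
tool_pos: [0.4748, 0.3117, 0.1365]
eef_rot: [-0.431, 0.559, 0.431, 0.562]
force: [0.2, 1.4, -0.1]
finger_gap: 0.0513
clk 12.35 pos [0.4748 0.3117 0.1365] jaw 75.2 gap 0.0513 F [ 0.2  1.4 -0.1] xaxis [ 0.003  0.002 -1.   ]
tool delta mm [  15.8  -42.4 -307.6] dist 0.311 turn -0.001 q [-0.03  0.67 -0.99  1.78  0.65  1.05  0.05]
```

```bash
python3 -m inch '{"translation":[[0.0015,-0.0042,-0.0308],[0.0015,-0.0042,-0.0308],[0.0015,-0.0042,-0.0308],[0.0015,-0.0042,-0.0308],[0.0015,-0.0042,-0.0308],[0.0015,-0.0042,-0.0308],[0.0015,-0.0042,-0.0308],[0.0015,-0.0042,-0.0308],[0.0015,-0.0042,-0.0308],[0.0015,-0.0042,-0.0308],[0,0,0],[0,0,0]],"turn":[0,0,0,0,0,0,0,0,0,0,0,0],"gripper":[-0.3,-0.3,-0.3,-0.3,-0.3,-0.3,-0.3,-0.3,-0.3,-0.3,-0.3,-0.3]}'
python3 - <<'E'
from h import *
im=read_camera("top"); cv2.imwrite("pics/t5.png",im[:,:,::-1])
im=read_camera("side"); cv2.imwrite("pics/s5.png",im[:,:,::-1])
E
python3 go.py 0.437 0.0035 0.0195 75.2
```

```text
clock: 13.85
tool_pos: [0.4358, 0.003, 0.1192]
eef_rot: [-0.431, 0.56, 0.432, 0.56]
force: [-0.1, -0.5, 0.1]
finger_gap: 0.0555
clk 13.95 pos [0.4361 0.0036 0.1195] jaw 75.2 gap 0.0549 F [ 0.3  0.3 -0.2] xaxis [ 0.     0.001 -1.   ]
tool delta mm [100.   -0.9   0.1] dist 0.1 turn 0.001 q [ 0.67  0.55 -1.09  2.12  0.66  0.86  0.49]
```

View pics/s5.png

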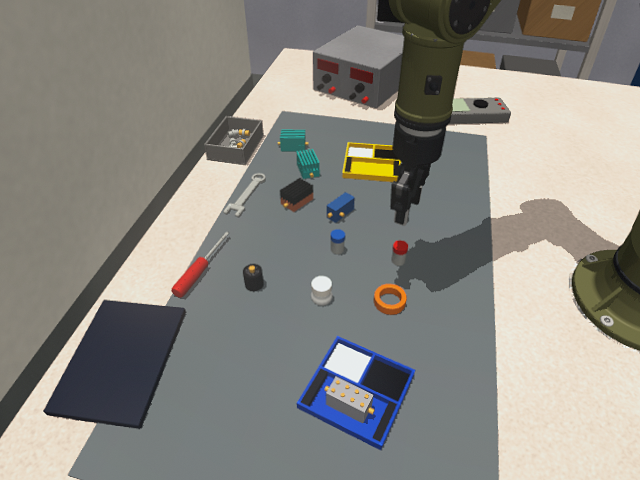

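The filter sits level in the blue long pocket (350,398). Now the red load.

```bash
python3 -m inch '{"translation":[[0.025,-0.0009,0],[0.025,0,0],[0.025,0,0],[0.015,0,0],[0.0095,0,0],[0,0,0],[0,0,0],[0,0,0],[0,0,0],[0,0,0]],"turn":[0,0,0,0,0,0,0,0,0,0],"gripper":[-0.3,-0.3,-0.3,-0.3,-0.3,-0.3,1,1,1,1]}' 40
python3 go.py 0.437 0.0035 0.1 75.2
python3 -m inch '{"translation":[[-0.01,0,0],[-0.02,0,0],[-0.025,0,0],[-0.025,0,0],[-0.025,0,0],[0,0,0],[0,0,0]],"turn":[0,0,0,0,0,0,0],"gripper":[1,1,1,1,1,1,1]}'
python3 go.py 0.4885 0.242 0.12 75.2
python3 - <<'E'
from h import *
im=read_camera("side"); cv2.imwrite("pics/s6.png",cv2.resize(im[100:300,300:500,::-1],None,fx=3,fy=3))
E
```

```text
clock: 15.2
tool_pos: [0.4374, 0.0026, 0.0206]
eef_rot: [-0.432, 0.56, 0.431, 0.561]
force: [0.3, 0.5, 6.6]
finger_gap: 0.0266
clk 15.2 pos [0.4374 0.0026 0.0206] jaw 75.2 gap 0.0266 F [0.3 0.5 6.6] xaxis [ 0.001  0.    -1.   ]
tool delta mm [-79.4   0.5   0.9] dist 0.079 turn -0.0 q [ 0.51  0.69 -0.88  2.23  0.93  0.66  0.26]
clock: 16.08
tool_pos: [0.4364, 0.0019, 0.1247]
eef_rot: [-0.431, 0.561, 0.431, 0.56]
force: [-0.0, 0.4, -0.9]
finger_gap: 0.0266
clk 16.075 pos [0.4364 0.0019 0.1247] jaw 75.1 gap 0.0266 F [-0.   0.4 -0.9] xaxis [-0.001 -0.    -1.   ]
tool delta mm [  4.6  11.2 245.4] dist 0.246 turn -0.001 q [ 0.68  0.54 -1.1   2.12  0.64  0.87  0.51]
```

View pics/s6.png

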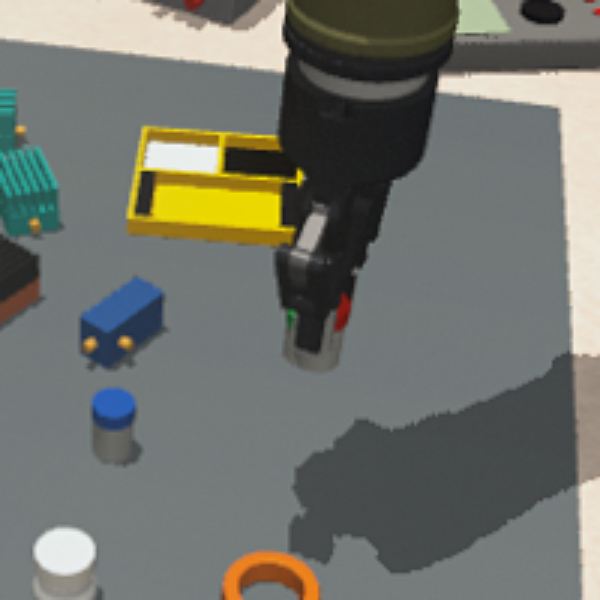

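```bash
python3 - <<'E'
from h import *
im=read_camera("top"); cv2.imwrite("pics/t6.png",cv2.resize(im[240:440,240:440,::-1],None,fx=3,fy=3))
t=env.read_state()["tool_pos"]
P=[t+[0,0,-.0176],t,t+[0,0,.0244]]
print("side crop",((proj("side",P)-[300,100])*3).round(), "top crop",((proj("top",P)-[240,240])*3).round())
E
```

```text
side crop [[312. 361.]
 [316. 338.]
 [321. 305.]] top crop [[263. 239.]
 [264. 238.]
 [264. 237.]]
```

View pics/t6.png

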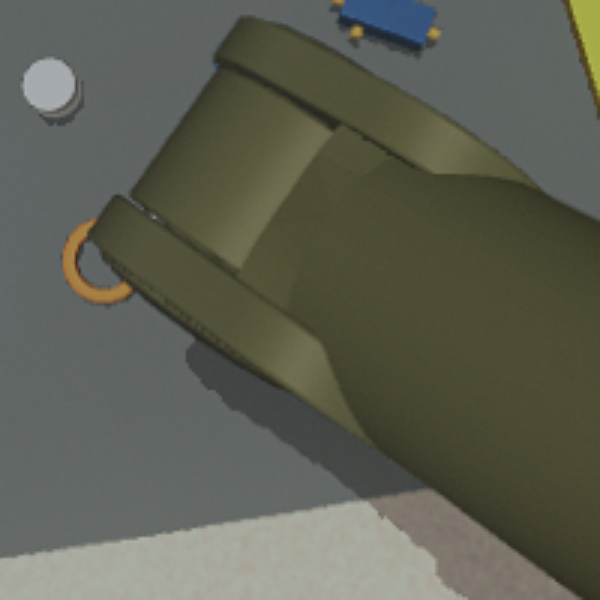

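The red load's base shows at (312,365) in the side crop, exactly where it projects for an upright grasp. Carry on to the white pocket.

```bash
python3 -m inch '{"translation":[[0,0.0014,0.0307],[0,0.0014,0.0307],[0,0.0014,0.0307],[0,0.0014,0.0307],[0,0.0014,0.0307],[0,0.0014,0.0307],[0,0.0014,0.0307],[0,0.0014,0.0307],[0,0,0],[0.025,0,0],[0.025,0,0],[0.02,0,0],[0.015,0,0],[0.006,0,0],[0,0,0]],"turn":[0,0,0,0,0,0,0,0,0,0,0,0,0,0,0],"gripper":[1,1,1,1,1,1,1,1,1,1,1,1,1,1,1]}'
python3 - <<'E'
from h import *
im=read_camera("side"); cv2.imwrite("pics/s7.png",cv2.resize(im[260:460,250:450,::-1],None,fx=3,fy=3))
E
python3 go.py 0.4885 0.242 0.0236 75.2
```

```text
clock: 18.05
tool_pos: [0.4889, 0.2427, 0.0339]
eef_rot: [-0.431, 0.56, 0.431, 0.56]
force: [0.5, 0.1, -1.6]
finger_gap: 0.0263
clk 18.1 pos [0.489  0.2429 0.0343] jaw 75.2 gap 0.0261 F [ 1.2 -0.3  0. ] xaxis [ 0.  0. -1.]
tool delta mm [10.7  0.3 -1. ] dist 0.011 turn -0.0 q [ 0.03  0.77 -0.88  1.94  0.81  0.84  0.02]
```

View pics/s7.png

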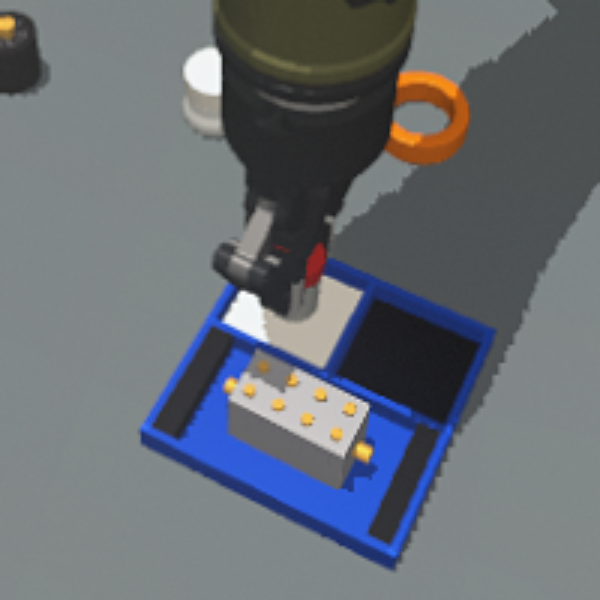

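```bash
python3 -m inch '{"translation":[[0.004,0,0],[0.003,0,0],[0.0015,0,0],[0,0,0],[0,0,0]],"turn":[0,0,0,0,0],"gripper":[1,1,1,1,1]}'
python3 -m inch '{"translation":[[0.001,0,0],[0,0,0],[0,0,0]],"turn":[0,0,0],"gripper":[1,1,1]}'
python3 -m inch '{"translation":[[0.001,0,0],[0,0,0],[0,0,0]],"turn":[0,0,0],"gripper":[1,1,1]}'
```

```text
clock: 18.73
tool_pos: [0.4889, 0.2427, 0.0256]
eef_rot: [-0.431, 0.56, 0.431, 0.56]
force: [0.6, -0.3, -0.1]
finger_gap: 0.0265
clock: 19.1
tool_pos: [0.4889, 0.2427, 0.0245]
eef_rot: [-0.431, 0.56, 0.431, 0.56]
force: [-0.9, -0.2, 0.7]
finger_gap: 0.0265
clock: 19.48
tool_pos: [0.489, 0.2427, 0.0237]
eef_rot: [-0.431, 0.56, 0.431, 0.56]
force: [-0.4, 0.5, 2.8]
finger_gap: 0.0263
```

```bash
python3 -m inch '{"translation":[[-0.0003,0,0],[0,0,0],[0,0,0],[0,0,0],[-0.01,0,0],[-0.02,0,0],[-0.03,0,0],[-0.03,0,0],[-0.02,0,0],[0,0,0]],"turn":[0,0,0,0,0,0,0,0,0,0],"gripper":[1,0.1,0.1,0.1,0.1,0.1,0.1,0.1,-0.2,-0.2]}'
python3 - <<'E'
from h import *
im=read_camera("side"); cv2.imwrite("pics/s8.png",cv2.resize(im[260:460,250:450,::-1],None,fx=3,fy=3))
E
python3 go.py 0.669 -0.1225 0.13 -29.5
```

```text
clock: 20.72
tool_pos: [0.4896, 0.2432, 0.1357]
eef_rot: [-0.431, 0.559, 0.431, 0.562]
force: [-0.1, -0.3, -0.4]
finger_gap: 0.0513
clk 20.775 pos [0.4892 0.2425 0.1344] jaw 75.1 gap 0.0512 F [-0.9  0.7 -0.6] xaxis [ 0.001  0.    -1.   ]
tool delta mm [   4.5 -267.4 -306.7] dist 0.407 turn 1.826 q [ 0.11  0.65 -1.    1.84  0.64  1.02  0.15]
```

View pics/s8.png

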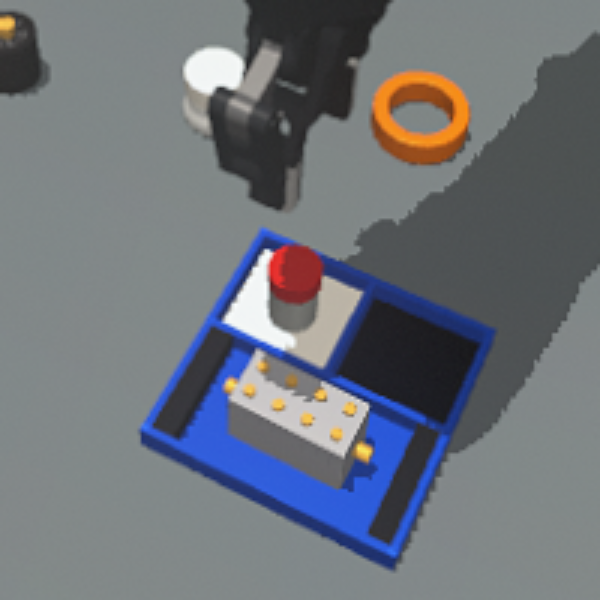

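Red load and filter stand upright in the blue tray. On to the amplifier.

```bash
python3 -m inch '{"translation":[[0,-0.0267,-0.0307],[0,-0.0267,-0.0307],[0,-0.0267,-0.0307],[0,-0.0267,-0.0307],[0,-0.0267,-0.0307],[0,-0.0267,-0.0307],[0,-0.0267,-0.0307],[0,-0.0267,-0.0307],[0,-0.0267,-0.0307],[0,-0.0267,-0.0307],[0,0,0]],"turn":[0,0,0,0,0,0,0,0,0,0,0],"gripper":[-0.5,-0.5,-0.5,-0.5,-0.5,-0.5,-0.5,-0.5,-0.5,-0.5,-0.5]}'
python3 -m inch '{"translation":[[0,0,0],[0,0,0],[0,0,0],[0,0,0],[0,0,0],[0,0,0],[0,0,0],[0,0,0],[0,0,0],[0,0,0],[0,0,0],[0,0,0],[0,0,0]],"turn":[0.152,0.152,0.152,0.152,0.152,0.152,0.152,0.152,0.152,0.152,0.152,0.152,0],"gripper":[-1,-1,-1,-1,-1,-1,-1,-1,-1,-1,-1,-1,-1]}'
python3 - <<'E'
from h import *
im=read_camera("side"); cv2.imwrite("pics/s9.png",cv2.resize(im[60:260,200:400,::-1],None,fx=3,fy=3))
E
python3 go.py 0.669 -0.1225 0.0195 -29.5
```

```text
clock: 22.15
tool_pos: [0.6684, -0.1271, 0.1311]
eef_rot: [-0.429, 0.563, 0.43, 0.561]
force: [-0.4, 0.4, 0.4]
finger_gap: 0.0642
clock: 23.78
tool_pos: [0.6677, -0.1213, 0.1329]
eef_rot: [0.178, 0.685, -0.178, 0.684]
force: [0.1, 0.2, 0.5]
finger_gap: 0.0856
clk 23.825 pos [ 0.6678 -0.1215  0.133 ] jaw -29.1 gap 0.0853 F [-0.9  0.1 -0.2] xaxis [-0.002  0.    -1.   ]
tool delta mm [113.5  -0.2   1.7] dist 0.114 turn 0.007 q [ 0.43  0.71 -0.53  1.47  0.39  1.07 -0.69]
```

View pics/s9.png

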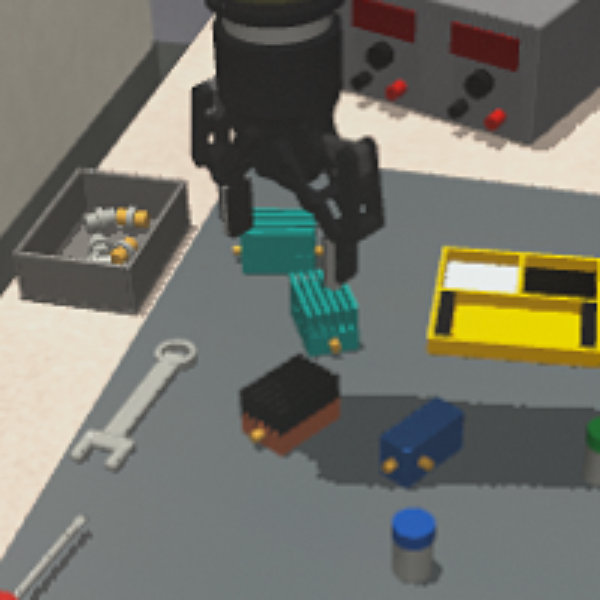

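```bash
python3 - <<'E'
from h import *
print(plane("top",[(405,186),(422,203),(422,186)],.03)[:,:2].round(3))
E
python3 -m inch '{"translation":[[0.025,0,0.0017],[0.025,0,0],[0.025,0,0],[0.02,0,0],[0.0175,0,0],[0,0,0],[0,0,0],[0,0,0],[0,0,0],[0,0,0],[0,0,0],[0,0,0]],"turn":[0.007,0,0,0,0,0,0,0,0,0,0,0],"gripper":[-0.5,-0.5,-0.5,-0.5,-0.5,-0.5,1,1,1,1,1,1]}' 40
python3 go.py 0.669 -0.1225 0.12 -29.5
```

```text
[[ 0.681 -0.202]
 [ 0.64  -0.229]
 [ 0.676 -0.237]]
clock: 25.32
tool_pos: [0.6707, -0.1233, 0.0224]
eef_rot: [0.182, 0.683, -0.181, 0.684]
force: [0.9, -0.8, 5.9]
finger_gap: 0.0391
clk 25.325 pos [ 0.6707 -0.1233  0.0224] jaw -29.7 gap 0.0391 F [ 0.9 -0.8  5.9] xaxis [ 0.002 -0.    -1.   ]
tool delta mm [-97.6  -0.   -1.7] dist 0.098 turn -0.004 q [ 0.41  0.83 -0.48  1.56  0.46  0.86 -0.76]
```

```bash
python3 -m inch '{"translation":[[-0.01,0,0],[-0.02,0,0],[-0.025,0,0],[-0.025,0,0],[-0.025,0,0],[0,0,0],[0,0,0]],"turn":[0,0,0,0,0,0,0],"gripper":[1,1,1,1,1,1,1]}'
python3 - <<'E'
from h import *
im=read_camera("side"); cv2.imwrite("pics/s10.png",cv2.resize(im[60:260,200:400,::-1],None,fx=3,fy=3))
E
python3 go.py 0.5304 -0.269 0.12 -85
```

```text
clock: 26.2
tool_pos: [0.6694, -0.1234, 0.1259]
eef_rot: [0.181, 0.684, -0.182, 0.683]
force: [-0.2, -0.8, -2.2]
finger_gap: 0.0391
clk 26.25 pos [ 0.6691 -0.1234  0.1253] jaw -29.7 gap 0.039 F [ 0.1  0.3 -0.8] xaxis [-0.002  0.    -1.   ]
tool delta mm [   5.5 -195.2  -48.2] dist 0.201 turn 0.965 q [ 0.43  0.72 -0.53  1.47  0.39  1.06 -0.7 ]
```

View pics/s10.png

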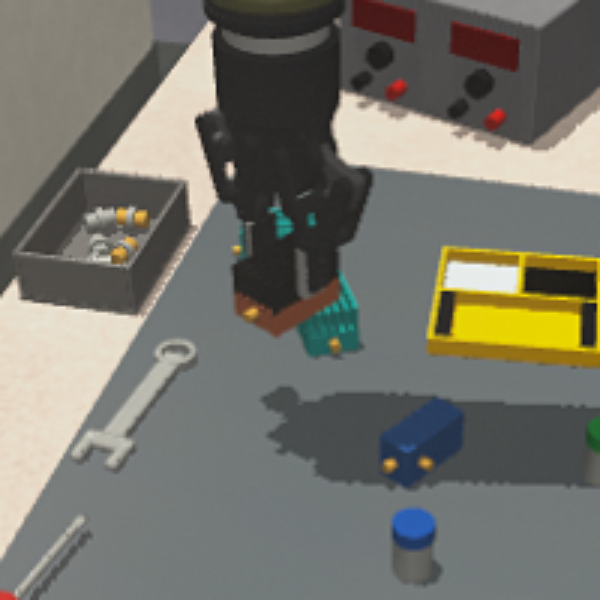

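Amplifier held, level. Carry to the yellow tray.

```bash
python3 -m inch '{"translation":[[0,-0.0325,-0.008],[0,-0.0325,-0.008],[0,-0.0325,-0.008],[0,-0.0325,-0.008],[0,-0.0325,-0.008],[0,-0.0325,-0.008],[0,0,0],[0,0,0],[0,0,0],[0,0,0],[0,0,0],[0,0,0],[0,0,0],[0,0,0]],"turn":[0,0,0,0,0,0,0.138,0.138,0.138,0.138,0.138,0.138,0.137,0],"gripper":[1,1,1,1,1,1,1,1,1,1,1,1,1,1]}'
python3 -m inch '{"translation":[[0.025,0,0],[0.025,0,0],[0.02,0,0],[0.015,0,0],[0.003,0,0],[0,0,0]],"turn":[0,0,0,0,0,0],"gripper":[1,1,1,1,1,1]}'
python3 - <<'E'
from h import *
im=read_camera("side"); cv2.imwrite("pics/s11.png",cv2.resize(im[60:260,280:480,::-1],None,fx=3,fy=3))
im=read_camera("top"); cv2.imwrite("pics/t11.png",cv2.resize(im[180:320,400:540,::-1],None,fx=4,fy=4))
E
python3 go.py 0.5304 -0.269 0.0254 -85
```

```text
clock: 28.0
tool_pos: [0.531, -0.2684, 0.1253]
eef_rot: [0.477, 0.522, -0.478, 0.521]
force: [-0.1, -0.5, -0.9]
finger_gap: 0.0392
clock: 28.75
tool_pos: [0.5317, -0.2689, 0.0384]
eef_rot: [0.478, 0.521, -0.478, 0.521]
force: [0.3, -0.0, -1.0]
finger_gap: 0.039
clk 28.85 pos [ 0.532 -0.269  0.039] jaw -85.0 gap 0.0393 F [ 0.3 -0.4 -1.8] xaxis [ 0.001 -0.    -1.   ]
tool delta mm [13.6 -1.6 -0.2] dist 0.014 turn -0.0 q [ 0.58  0.68 -0.25  1.8   0.24  0.69 -1.28]
```

View pics/s11.png

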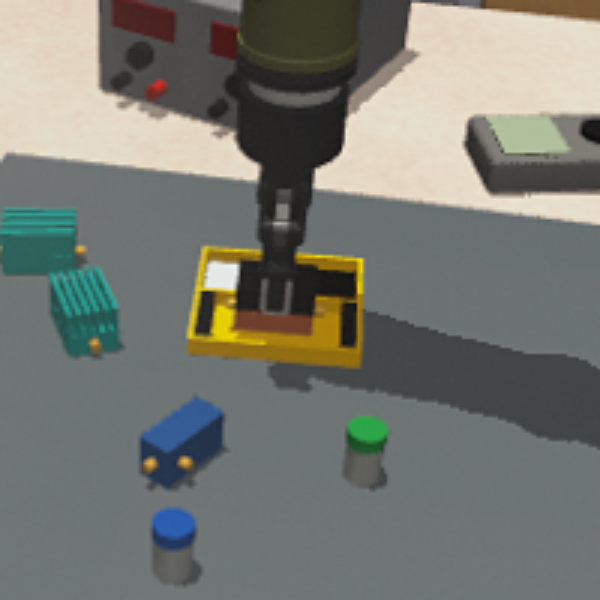

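View pics/t11.png

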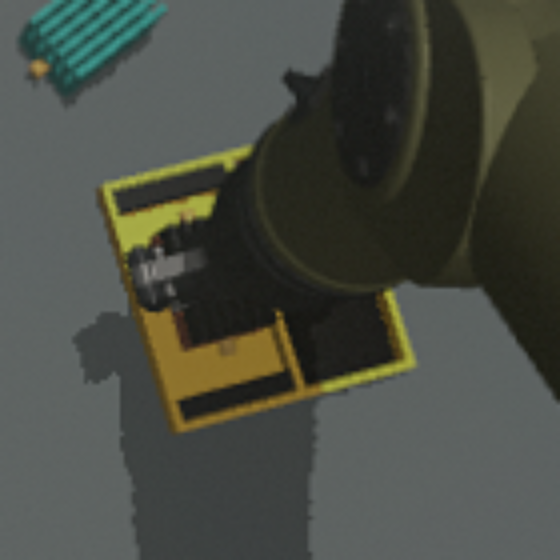

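The amplifier hangs just above the long pocket, clear of the foam and both walls. Lower it.

```bash
python3 -m inch '{"translation":[[0.005,-0.0015,0],[0.004,0,0],[0.0025,0,0],[0,0,0],[0,0,0]],"turn":[0,0,0,0,0],"gripper":[1,1,1,1,1]}'
python3 -m inch '{"translation":[[0.001,0,0],[0,0,0],[0,0,0]],"turn":[0,0,0],"gripper":[1,1,1]}'
python3 -m inch '{"translation":[[0.001,0,0],[0,0,0],[0,0,0]],"turn":[0,0,0],"gripper":[1,1,1]}'
```

```text
clock: 29.48
tool_pos: [0.5301, -0.2689, 0.0268]
eef_rot: [0.478, 0.521, -0.478, 0.521]
force: [-0.2, -0.2, -2.1]
finger_gap: 0.0388
clock: 29.85
tool_pos: [0.53, -0.2689, 0.0258]
eef_rot: [0.478, 0.521, -0.478, 0.521]
force: [0.2, -0.5, -1.6]
finger_gap: 0.039
clock: 30.22
tool_pos: [0.5301, -0.269, 0.0254]
eef_rot: [0.478, 0.521, -0.478, 0.521]
force: [-2.0, 0.4, 5.4]
finger_gap: 0.0391
```

```bash
python3 -m inch '{"translation":[[-0.0006,0,0],[0,0,0],[0,0,0],[0,0,0],[-0.01,0,0],[-0.02,0,0],[-0.03,0,0],[-0.03,0,0],[-0.02,0,0],[0,0,0]],"turn":[0,0,0,0,0,0,0,0,0,0],"gripper":[1,-0.18,-0.18,-0.18,-0.18,-0.18,-0.18,-0.18,-0.2,-0.2]}'
python3 - <<'E'
from h import *
im=read_camera("side"); cv2.imwrite("pics/s12.png",cv2.resize(im[60:260,280:480,::-1],None,fx=3,fy=3))
E
python3 go.py 0.4466 -0.119 0.12 -85
```

```text
clock: 31.48
tool_pos: [0.531, -0.2694, 0.1376]
eef_rot: [0.478, 0.52, -0.477, 0.523]
force: [-0.0, 0.0, -0.5]
finger_gap: 0.0514
clk 31.525 pos [ 0.5303 -0.2691  0.1362] jaw -85.0 gap 0.0512 F [ 0.5 -0.7 -0.9] xaxis [ 0.001 -0.001 -1.   ]
tool delta mm [  16.   -70.4 -156.8] dist 0.173 turn -0.001 q [ 0.61  0.55 -0.29  1.71  0.19  0.9  -1.24]
```

View pics/s12.png

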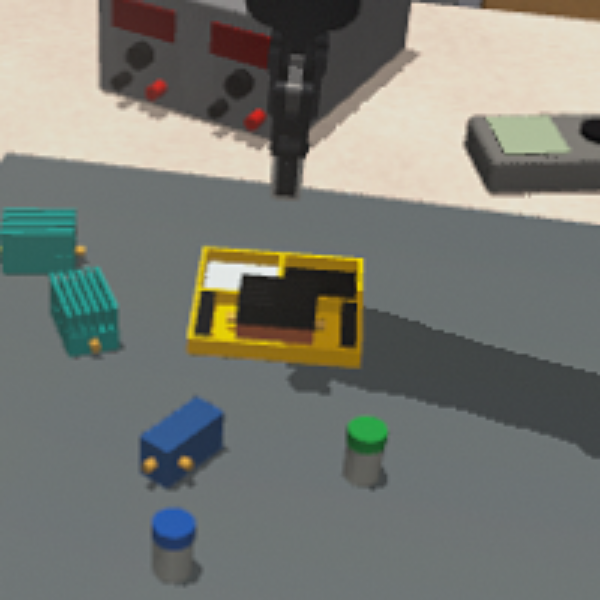

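Amplifier sits flat in its pocket at (278,305) in the crop. Next the green load.

```bash
python3 -m inch '{"translation":[[0.0032,-0.0141,-0.0314],[0.0032,-0.0141,-0.0314],[0.0032,-0.0141,-0.0314],[0.0032,-0.0141,-0.0314],[0.0032,-0.0141,-0.0314],[0,0,0],[0,0,0]],"turn":[0,0,0,0,0,0,0],"gripper":[-0.3,-0.3,-0.3,-0.3,-0.3,-0.3,-0.3]}'
python3 go.py 0.4466 -0.119 0.0195 -85
```

```text
clock: 32.4
tool_pos: [0.4463, -0.1191, 0.1191]
eef_rot: [0.478, 0.521, -0.478, 0.521]
force: [0.4, -0.2, 0.1]
finger_gap: 0.0556
clk 32.4 pos [ 0.4463 -0.1191  0.1191] jaw -85.0 gap 0.0556 F [ 0.4 -0.2  0.1] xaxis [-0. -0. -1.]
tool delta mm [99.6  0.4 -0.1] dist 0.1 turn -0.001 q [ 0.42  0.41 -0.3   2.07  0.18  0.69 -1.48]
```

```bash
python3 -m inch '{"translation":[[0.025,0,0],[0.025,0,0],[0.025,0,0],[0.015,0,0],[0.0095,0,0],[0,0,0],[0,0,0],[0,0,0],[0,0,0],[0,0,0]],"turn":[0,0,0,0,0,0,0,0,0,0],"gripper":[-0.3,-0.3,-0.3,-0.3,-0.3,-0.3,1,1,1,1]}' 40
python3 -m inch '{"translation":[[-0.01,0,0],[-0.02,0,0],[-0.025,0,0],[-0.025,0,0],[-0.025,0,0],[0,0,0],[0,0,0]],"turn":[0,0,0,0,0,0,0],"gripper":[1,1,1,1,1,1,1]}'
python3 go.py 0.568 -0.329 0.125 -85
python3 - <<'E'
from h import *
im=read_camera("side"); cv2.imwrite("pics/s13.png",cv2.resize(im[60:260,300:500,::-1],None,fx=3,fy=3))
t=env.read_state()["tool_pos"]
print(((proj("side",[t+[0,0,-.0176],t+[0,0,.0244]])-[300,60])*3).round())
E
```

```text
clock: 33.65
tool_pos: [0.4467, -0.1189, 0.0205]
eef_rot: [0.478, 0.521, -0.478, 0.522]
force: [0.3, -1.1, 5.7]
finger_gap: 0.0269
clock: 34.52
tool_pos: [0.4457, -0.1186, 0.1247]
eef_rot: [0.478, 0.521, -0.478, 0.521]
force: [0.8, 0.1, -0.8]
finger_gap: 0.0264
clk 34.525 pos [ 0.4457 -0.1186  0.1247] jaw -85.0 gap 0.0264 F [ 0.8  0.1 -0.8] xaxis [-0.  0. -1.]
tool delta mm [ -0.4 103.6 220.2] dist 0.243 turn -0.001 q [ 0.43  0.4  -0.31  2.06  0.18  0.71 -1.48]
[[316. 357.]
 [324. 303.]]
```

View pics/s13.png

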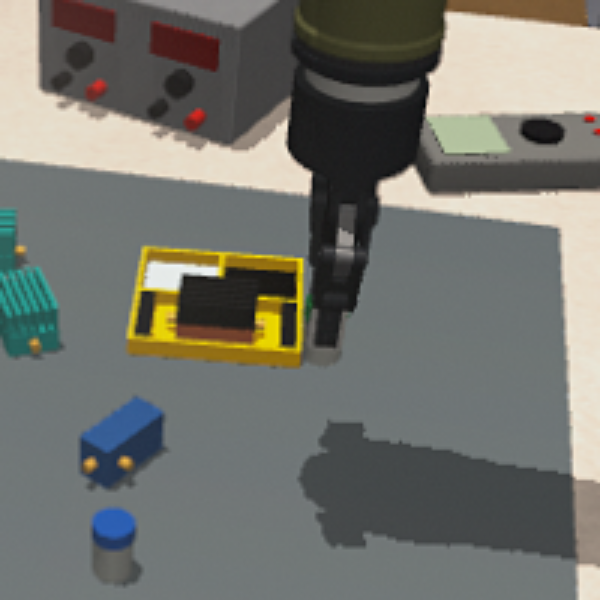

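```bash
python3 -m inch '{"translation":[[0,0.0148,0.0315],[0,0.0148,0.0315],[0,0.0148,0.0315],[0,0.0148,0.0315],[0,0.0148,0.0315],[0,0.0148,0.0315],[0,0.0148,0.0315],[0,0,0],[0.025,0,0],[0.025,0,0],[0.02,0,0],[0.015,0,0],[0.003,0,0],[0,0,0]],"turn":[0,0,0,0,0,0,0,0,0,0,0,0,0,0],"gripper":[1,1,1,1,1,1,1,1,1,1,1,1,1,1]}'
python3 - <<'E'
from h import *
im=read_camera("side"); cv2.imwrite("pics/s14.png",cv2.resize(im[60:260,280:480,::-1],None,fx=3,fy=3))
im=read_camera("top"); cv2.imwrite("pics/t14.png",cv2.resize(im[180:320,400:540,::-1],None,fx=4,fy=4))
E
python3 go.py 0.568 -0.329 0.0235 -85
```

```text
clock: 36.33
tool_pos: [0.5686, -0.3291, 0.0371]
eef_rot: [0.478, 0.521, -0.478, 0.521]
force: [0.4, -0.7, -0.2]
finger_gap: 0.0263
clk 36.425 pos [ 0.569  -0.3295  0.0377] jaw -85.0 gap 0.0264 F [ 0.1  0.1 -0.4] xaxis [ 0.001 -0.001 -1.   ]
tool delta mm [14.2 -1.  -0.6] dist 0.014 turn -0.0 q [ 0.64  0.75 -0.26  1.63  0.25  0.8  -1.21]
```

View pics/s14.png

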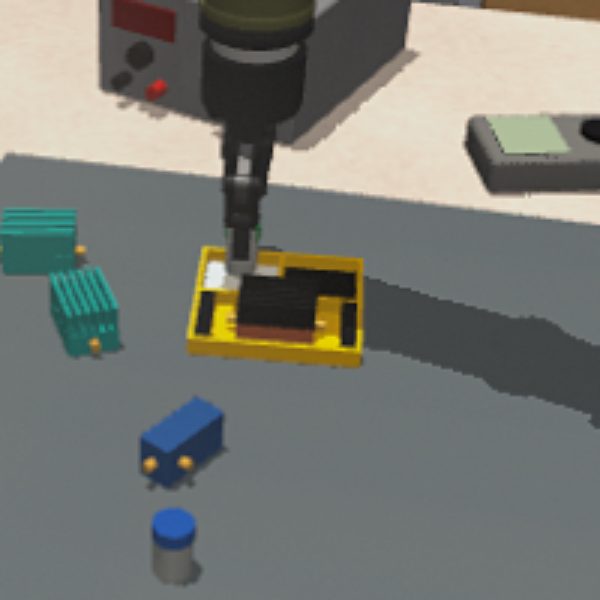

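View pics/t14.png

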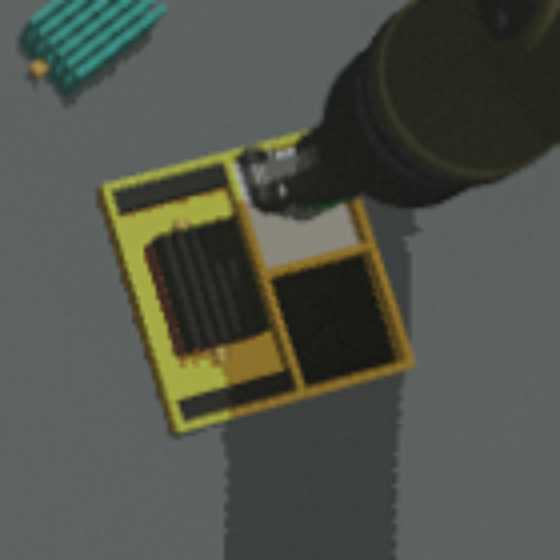

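```bash
python3 -m inch '{"translation":[[0.005,-0.001,-0.0005],[0.004,0,0],[0.003,0,0],[0,0,0],[0,0,0]],"turn":[0,0,0,0,0],"gripper":[1,1,1,1,1]}'
python3 -m inch '{"translation":[[0.001,0,0],[0,0,0],[0,0,0]],"turn":[0,0,0],"gripper":[1,1,1]}'
python3 -m inch '{"translation":[[0.001,0,0],[0,0,0],[0,0,0]],"turn":[0,0,0],"gripper":[1,1,1]}'
```

```text
clock: 37.05
tool_pos: [0.5675, -0.3289, 0.0249]
eef_rot: [0.478, 0.521, -0.478, 0.521]
force: [-0.5, 0.0, -0.4]
finger_gap: 0.026
clock: 37.42
tool_pos: [0.5674, -0.3289, 0.0239]
eef_rot: [0.478, 0.521, -0.478, 0.521]
force: [0.1, 0.1, -0.6]
finger_gap: 0.0265
clock: 37.8
tool_pos: [0.5676, -0.329, 0.0236]
eef_rot: [0.478, 0.521, -0.478, 0.521]
force: [-1.0, 0.8, 4.2]
finger_gap: 0.0265
```

```bash
python3 -m inch '{"translation":[[-0.0006,0,0],[0,0,0],[0,0,0],[0,0,0],[-0.01,0,0],[-0.02,0,0],[-0.03,0,0],[-0.03,0,0],[-0.02,0,0],[0,0,0]],"turn":[0,0,0,0,0,0,0,0,0,0],"gripper":[1,0.1,0.1,0.1,0.1,0.1,0.1,0.1,-0.2,-0.2]}'
python3 - <<'E'
from h import *
im=read_camera("side"); cv2.imwrite("pics/s15.png",cv2.resize(im[60:260,280:480,::-1],None,fx=3,fy=3))
E
python3 go.py 0.6835 0.119 0.13 -85
```

```text
clock: 39.05
tool_pos: [0.5685, -0.3294, 0.1358]
eef_rot: [0.478, 0.52, -0.477, 0.523]
force: [0.7, -0.5, -0.0]
finger_gap: 0.0514
clk 39.1 pos [ 0.5677 -0.3291  0.1343] jaw -85.0 gap 0.051 F [-0.  0. -0.] xaxis [ 0.001 -0.001 -1.   ]
tool delta mm [   4.1  154.2 -436.4] dist 0.463 turn -0.001 q [ 0.66  0.64 -0.29  1.54  0.21  0.99 -1.18]
```

View pics/s15.png

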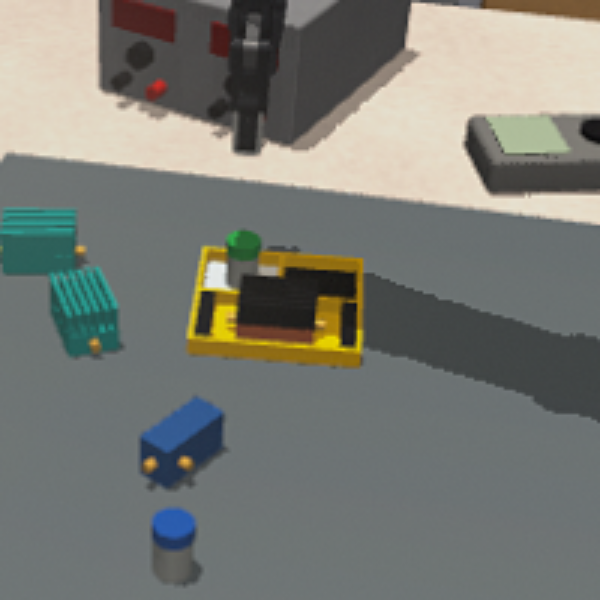

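Green load upright in the white pocket. Finally the attenuator.

```bash
python3 -m inch '{"translation":[[0,0.01285,-0.0364],[0,0.01285,-0.0364],[0,0.01285,-0.0364],[0,0.01285,-0.0364],[0,0.01285,-0.0364],[0,0.01285,-0.0364],[0,0.01285,-0.0364],[0,0.01285,-0.0364],[0,0.01285,-0.0364],[0,0.01285,-0.0364],[0,0.01285,-0.0364],[0,0.01285,-0.0364],[0,0,0],[0,0,0]],"turn":[0,0,0,0,0,0,0,0,0,0,0,0,0,0],"gripper":[-0.6,-0.6,-0.6,-0.6,-0.6,-0.6,-0.6,-0.6,-0.6,-0.6,-0.6,-0.6,-0.6,-0.6]}'
python3 - <<'E'
from h import *
im=read_camera("side"); cv2.imwrite("pics/s16.png",im[:,:,::-1])
E
python3 go.py 0.6840 0.119 0.0195 -85
```

```text
clock: 40.85
tool_pos: [0.6826, 0.1188, 0.1322]
eef_rot: [0.477, 0.521, -0.479, 0.521]
force: [0.5, -0.0, -0.1]
finger_gap: 0.0686
clk 40.9 pos [0.6828 0.118  0.1325] jaw -85.1 gap 0.0683 F [-0.5  0.4  0.2] xaxis [-0.002 -0.001 -1.   ]
tool delta mm [113.    1.5  -1.1] dist 0.113 turn -0.002 q [-0.06  0.7  -0.27  1.43  0.2   1.05 -1.86]
```

View pics/s16.png

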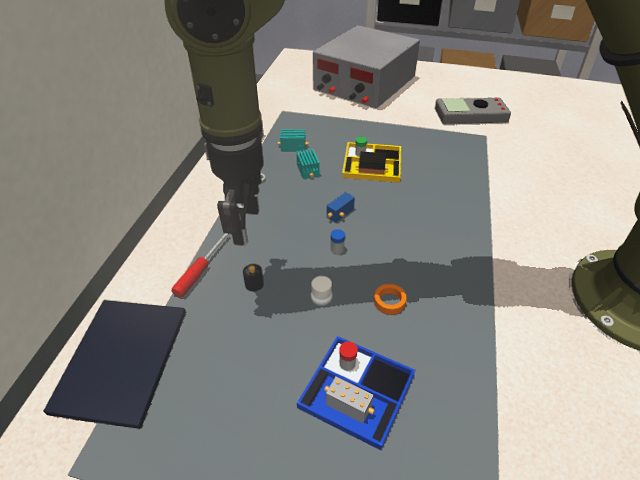

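```bash
python3 -m inch '{"translation":[[0.025,0.0015,-0.001],[0.025,0,0],[0.025,0,0],[0.02,0,0],[0.0175,0,0],[0,0,0],[0,0,0],[0,0,0],[0,0,0],[0,0,0],[0,0,0]],"turn":[0,0,0,0,0,0,0,0,0,0,0],"gripper":[-0.6,-0.6,-0.6,-0.6,-0.6,-0.6,1,1,1,1,1]}' 40
python3 -m inch '{"translation":[[-0.01,0,0],[-0.02,0,0],[-0.025,0,0],[-0.025,0,0],[-0.025,0,0],[0,0,0],[0,0,0]],"turn":[0,0,0,0,0,0,0],"gripper":[1,1,1,1,1,1,1]}'
python3 go.py 0.504 -0.335 0.125 -85
python3 - <<'E'
from h import *
im=read_camera("side"); cv2.imwrite("pics/s17.png",cv2.resize(im[130:310,150:330,::-1],None,fx=3,fy=3))
t=env.read_state()["tool_pos"]
print(((proj("side",[t+[0,0,-.0186],t+[0,0,.0254]])-[150,130])*3).round())
E
```

```text
clock: 42.28
tool_pos: [0.6854, 0.121, 0.0223]
eef_rot: [0.478, 0.521, -0.477, 0.522]
force: [-0.3, -0.1, 6.4]
finger_gap: 0.0323
clock: 43.15
tool_pos: [0.6841, 0.1205, 0.1256]
eef_rot: [0.478, 0.521, -0.478, 0.521]
force: [-1.0, -0.5, -1.9]
finger_gap: 0.0321
clk 43.15 pos [0.6841 0.1205 0.1256] jaw -85.0 gap 0.0321 F [-1.  -0.5 -1.9] xaxis [-0.001 -0.    -1.   ]
tool delta mm [   0.9 -218.9  438.2] dist 0.49 turn -0.001 q [-0.06  0.71 -0.27  1.43  0.2   1.03 -1.86]
[[290. 342.]
 [281. 283.]]
```

View pics/s17.png

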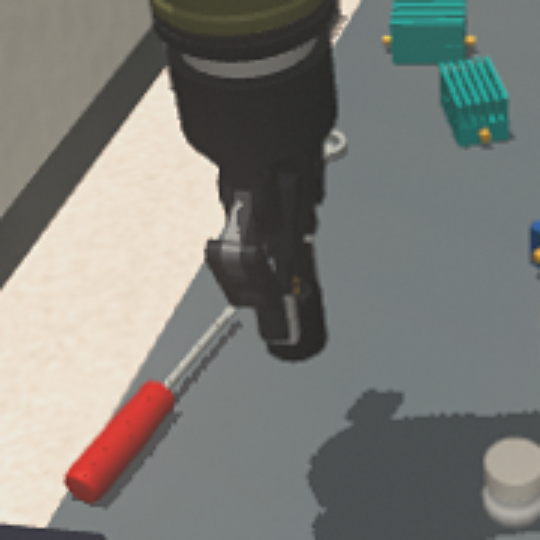

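```bash
python3 -m inch '{"translation":[[0,-0.01685,0.0337],[0,-0.01685,0.0337],[0,-0.01685,0.0337],[0,-0.01685,0.0337],[0,-0.01685,0.0337],[0,-0.01685,0.0337],[0,-0.01685,0.0337],[0,-0.01685,0.0337],[0,-0.01685,0.0337],[0,-0.01685,0.0337],[0,-0.01685,0.0337],[0,-0.01685,0.0337],[0,-0.01685,0.0337],[0,0,0],[0,0,0]],"turn":[0,0,0,0,0,0,0,0,0,0,0,0,0,0,0],"gripper":[1,1,1,1,1,1,1,1,1,1,1,1,1,1,1]}'
python3 go.py 0.504 -0.335 0.0255 -85
python3 -m inch '{"translation":[[0.025,0,0],[0.025,0,0],[0.02,0,0],[0.015,0,0],[0.003,0,0],[0,0,0]],"turn":[0,0,0,0,0,0],"gripper":[1,1,1,1,1,1]}'
python3 - <<'E'
from h import *
im=read_camera("side"); cv2.imwrite("pics/s18.png",cv2.resize(im[60:260,280:480,::-1],None,fx=3,fy=3))
im=read_camera("top"); cv2.imwrite("pics/t18.png",cv2.resize(im[180:320,400:540,::-1],None,fx=4,fy=4))
E
python3 go.py 0.504 -0.335 0.0255 -85
```

```text
clock: 45.08
tool_pos: [0.5042, -0.3339, 0.1251]
eef_rot: [0.478, 0.522, -0.478, 0.521]
force: [0.1, -0.6, -2.0]
finger_gap: 0.0327
clk 45.075 pos [ 0.5042 -0.3339  0.1251] jaw -85.0 gap 0.0327 F [ 0.1 -0.6 -2. ] xaxis [-0.001  0.002 -1.   ]
tool delta mm [99.6 -0.2  1.2] dist 0.1 turn -0.0 q [ 0.73  0.58 -0.29  1.7   0.2   0.9  -1.13]
clock: 45.82
tool_pos: [0.5048, -0.3344, 0.0382]
eef_rot: [0.478, 0.521, -0.478, 0.521]
force: [-0.2, -0.1, -0.8]
finger_gap: 0.0324
clk 45.925 pos [ 0.5049 -0.3349  0.0387] jaw -85.0 gap 0.0322 F [ 0.5  0.2 -1.2] xaxis [ 0.001 -0.001 -1.   ]
tool delta mm [13.2 -0.9  0.1] dist 0.013 turn -0.0 q [ 0.71  0.69 -0.26  1.77  0.25  0.71 -1.17]
```

View pics/s18.png

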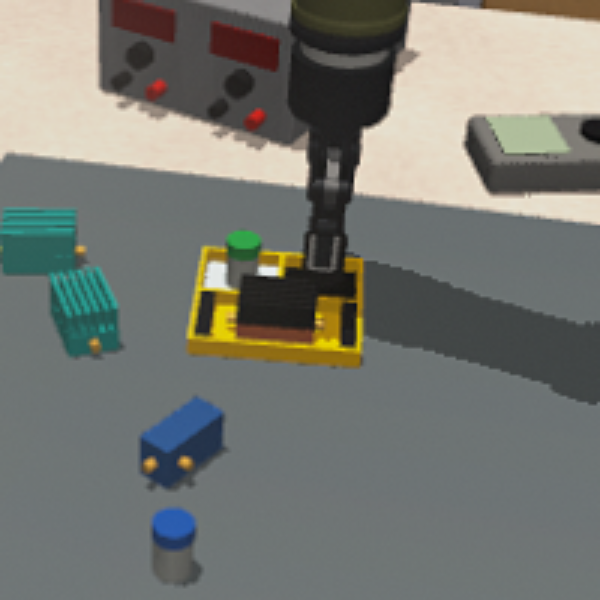

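View pics/t18.png

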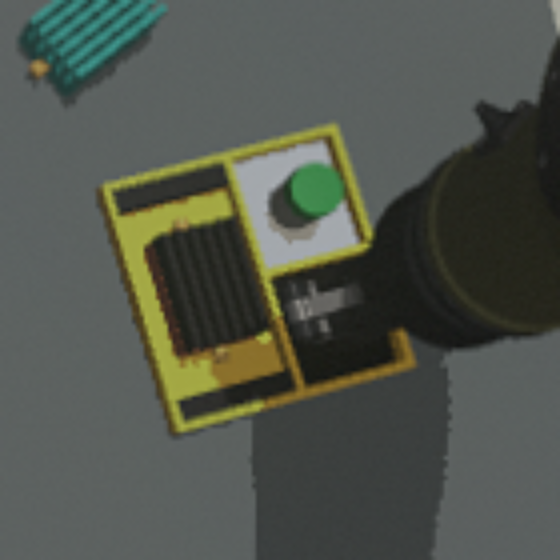

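The attenuator hangs over the black pocket; green load and amplifier look right. Lower.

```bash
python3 -m inch '{"translation":[[0.005,-0.001,0],[0.004,0,0],[0.0025,0,0],[0,0,0],[0,0,0]],"turn":[0,0,0,0,0],"gripper":[1,1,1,1,1]}'
python3 -m inch '{"translation":[[0.001,0,0],[0,0,0],[0,0,0]],"turn":[0,0,0],"gripper":[1,1,1]}'
python3 -m inch '{"translation":[[0.001,0,0],[0,0,0],[0,0,0]],"turn":[0,0,0],"gripper":[1,1,1]}'
```

```text
clock: 46.55
tool_pos: [0.5034, -0.3348, 0.0265]
eef_rot: [0.478, 0.521, -0.478, 0.521]
force: [0.1, -0.5, -1.0]
finger_gap: 0.0323
clock: 46.92
tool_pos: [0.5033, -0.3348, 0.0255]
eef_rot: [0.478, 0.521, -0.478, 0.521]
force: [0.0, 0.4, -1.4]
finger_gap: 0.0323
clock: 47.3
tool_pos: [0.5034, -0.3349, 0.0253]
eef_rot: [0.478, 0.521, -0.478, 0.521]
force: [-2.2, 2.4, 6.3]
finger_gap: 0.0326
```

Contact. Release, rise, and step aside towards the start for a final look.

```bash
python3 -m inch '{"translation":[[-0.0007,0,0],[0,0,0],[0,0,0],[0,0,0],[-0.01,0,0],[-0.02,0,0],[-0.03,0,0],[-0.03,0,0],[-0.03,0,0],[-0.03,0,0],[0,-0.03,0.035],[0,-0.03,0.035],[0,-0.03,0.035],[0,-0.03,0.035],[0,-0.03,0.035],[0,-0.03,0.035],[0,0,0],[0,0,0]],"turn":[0,0,0,0,0,0,0,0,0,0,0,0,0,0,0,0,0,0],"gripper":[1,0,0,0,0,0,0,0,0,0,0,0,0,0,0,0,0,0]}'
python3 - <<'E'
from h import *
for n in ("top","side"):
    im=read_camera(n); cv2.imwrite(f"pics/{n}_f.png",im[:,:,::-1])
im=read_camera("top")
a=cv2.resize(im[280:380,140:240],(400,400));b=cv2.resize(im[200:300,415:515],(400,400))
cv2.imwrite("pics/t_f2.png",np.hstack([a,b])[:,:,::-1])
E
python3 go.py 0.3 -0.5 0.2 -85
```

```text
clock: 49.55
tool_pos: [0.3426, -0.5591, 0.1756]
eef_rot: [0.478, 0.521, -0.478, 0.521]
force: [1.2, 1.4, -0.1]
finger_gap: 0.0431
clk 49.7 pos [ 0.3437 -0.5584  0.1756] jaw -84.9 gap 0.0424 F [ 0.2  0.4 -0. ] xaxis [ 0.001  0.    -1.   ]
tool delta mm [-24.4 -38.3 -62. ] dist 0.077 turn 0.002 q [ 1.15  0.6  -0.29  1.49  0.19  1.07 -0.66]
```

View pics/side_f.png

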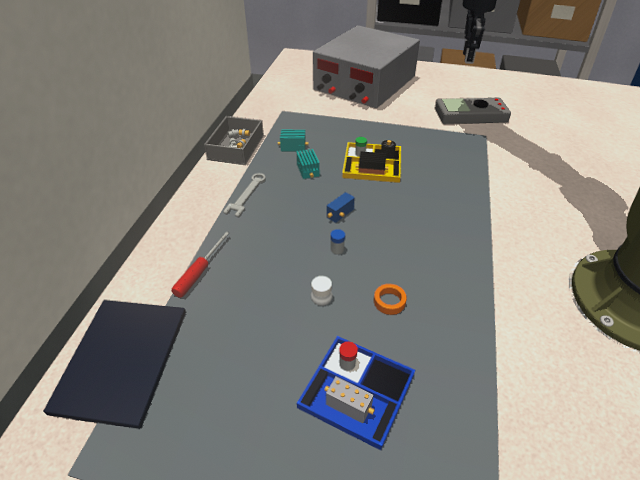

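View pics/top_f.png

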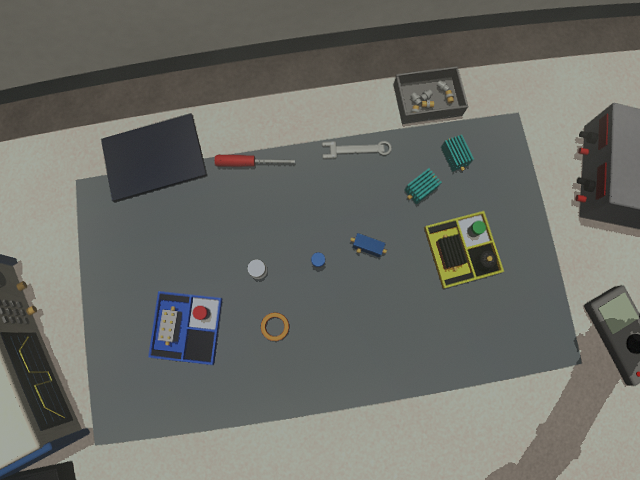

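View pics/t_f2.png

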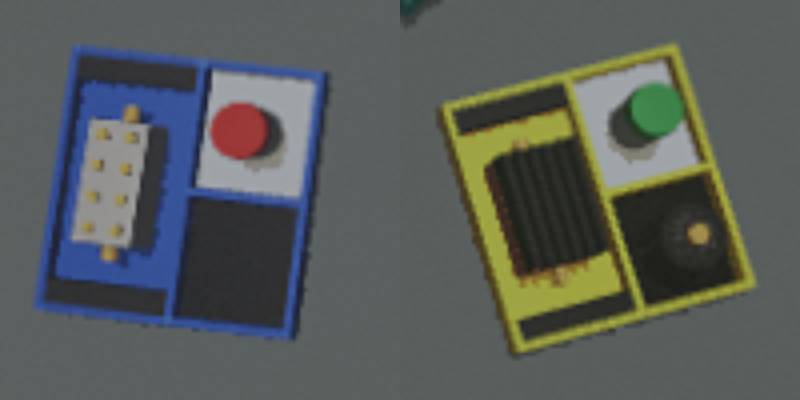

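Both views show all five parts upright in their proper pockets, and the coupler (369,244), the blue load (318,260), the jar and the look-alikes unmoved. The robot is clear of everything, so I hand in.

```bash
python3 -c "
from plant import env
print(env.close_job())"
```

```text
the job is handed in; nothing more can be done
None
```

I made up both kits and handed the job in at about 50 s of the 118 s allowed.

- **Blue tray:** the silver filter is in the long pocket and the red-capped load in the white-floored pocket.
- **Yellow tray:** the amplifier is in the long pocket, the green-capped load in the white-floored pocket and the attenuator in the black-floored pocket.

I placed the blue tray's parts first, then the yellow tray's. I lowered each part in small steps until the wrist felt the floor, at the predicted height each time, then eased off and opened the jaws. The highest force I saw while setting down was about 13 N.

**Final checks:** both cameras show all five parts upright in the right pockets. The coupler, blue-capped load, jar, tape and turquoise look-alikes stand where they were, and the gripper is empty and clear of everything.

**Disagreements:** the two cameras differed by about 3 mm on most positions, so I used values in between. The green load also sat a few millimetres off centre in the jaws. Neither had any effect on the placing, and no check failed.

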